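# Set the inspection lamp to the tape mark and clamp it

## Robot

A 6-joint arm with a two-finger parallel gripper is mounted at the origin on the work surface. World frame = base frame: x ahead of the robot, y to its left, z up, the work surface at z = 0. Lengths are in m, angles in rad, forces in N, time in s.
With the tool pointing down it reaches from about 0.3 to 0.75 m from the base axis. Payload 8.5 kg.
Tool frame: the origin (TCP) lies at the very end of the fingers, on their centre line; the grasp point (between the pads) lies behind it (manip.hold_point_z is the x of the grasp point in the tool frame, in m); x points along the fingers, z is the direction in which the jaws open and shut, and the axes are right-handed (so a half turn about x gives the same grasp; the last joint's range is limited). The gripper opens to 88 mm and grips with 3 to 60 N. Pads are 18 mm wide; open, the fingers measure 123 mm over their backs; the gripper's body (75 mm by 187 mm) begins 45 mm behind the grasp point.
Start: joints at [1.088, 0.381, 1.297, -0, 1.464, -0.215], TCP at [0.146, 0.53, 0.239] pointing down, gripper open.
Joint ranges: [-3.11, 3.11], [-0.89, 2.33], [0.22, 2.48], [-1.42, 4.56], [0.17, 2.85], [-2.88, 2.88]. Speed limits (rad/s): [2.39, 2.39, 3.14, 3.14, 3.14, 3.14].

## Interface

Orientations are given as [roll, pitch, yaw] about the fixed x, y, z axes, in that order (R = Rz(yaw) Ry(pitch) Rx(roll)).
In Python, from station import read_state, viewer, ticket, manip gives the robot as it stands.
- The arm moves only by the tool step_arm, never from a script. Its argument "increments" is a list of rows, each a list of 3 entries, a list of its own where there are three numbers: the shift along the tool's x, y, z in mm, then the turn about the tool's x in rad, then the closure, from -1 (fully open) to 1 (shut), so that 0 is half open. A call has exactly 8 rows; each row shifts and turns the commanded pose from where the row before left it, along the tool's axes as they then stand; what a row does not reach is not made up. A row lasts 1/8 s, in which the tool goes at most 62.5 mm and 10.7 degrees, less where a joint would pass 70% of its speed; a pose out of reach is approached as far as the arm can. A call with a gripper value outside its range is refused whole. The fingers move at their own pace and stop on an object; "newtons" is the grip in N (left out, the last holds). Time passes only in rows, so rows that do not move let the fingers close, or fill a call up. It gives the time, the measured TCP pose, the force and the opening at its end, in the units of the state.
- read_state(): the state, without advancing time (a new reading comes with each control period).
- viewer.camera(name): name is "side" or "top" or "wrist"; returns (picture, depth): 420x560x3 uint8, blue, green, red; 420x560 float32, m along the optical axis (not along the pixel's ray), 0 where there is no reading.
- viewer.calibration(name): a dict with "vertical_fov" (degrees; the focal length in pixels is half the picture's height over the tangent of half this angle, whatever the lens; pixels are square), "cx", "cy" (the principal point, pixels), "cam_to_world" (4x4, takes a point from camera to world coordinates). Camera axes: x right, y up, looking along -z (the intrinsics and any distortion apply to the point x, -y, -z); pixel columns grow to the right and rows downward; lengths in m; the calibration is good to about 2 mm. A picture is of the moment at which its call begins: read the wrist's pose just before it. calibration takes no time and is no camera call; for the wrist camera it gives the pose at the moment of the call.
- ticket.job_done(): hands the job in, once; it reports no verdict.
Trained networks look in the newest picture that a camera, given by its name, has taken for a name from the list of things; names that differ only in an ending like _2 or _b are one class to them, and where a whole thing is asked for, a point or a joint stands for the part that bears it (a point fixed in the world has none). Each returns a list of dicts, best first, with "confidence" (0 to 1); they miss things now and then, are a little off and sometimes report something else, mostly with a low value. They report only what shows in the picture. A call takes as long as a camera call.
- viewer.find_in(camera, target): "extent" ([centre column, centre row, width, height] in pixels, round what is visible of it).
- viewer.outline_of(camera, target): "region" (420x560 bool, what is visible of it) and "extent" ([centre column, centre row, width, height] in pixels, round what is visible of it).
- viewer.mark_of(camera, target): "at" ([column, row] in pixels: a listed point, or the origin of a listed thing).
The state is a dict: "time_s": time; "joints": joint angles; "joint_velocities": joint speeds; "joint_torque": joint torques, N m; "tcp_pos": TCP position; "tool_rot": TCP orientation; "contact_force": force on the tool from outside, world axes, zero at the start; "ft_torque": the same for the moment, N m; "gripper_width": opening from 0.0 (shut) to 1.0 (fully open).
Only numpy, scipy, OpenCV 4.12 (cv2) and the standard library are available. Lean on these libraries where they do the work, as an engineer would, in place of code of your own. Each camera call takes 0.05 s, during which the arm holds its last target.

## Task

The lamp head of the inspection stand is unclamped and its spring has carried it to the top of the column. Push the head down until the lower edge of its collar meets the top edge of the blue tape on the column, and while you hold it there squeeze the orange cam lever fully shut against the black grip. Finish still holding: keep the lever squeezed against the grip with the head at the mark, do not let go, and leave the tray, mirror, bottle and jar where they are.

Things in the scene. Friction and masses are not known exactly. Their poses are not given: they have to be found in the camera images.
- squeeze_point (a point): Point on the flat top of the white lamp housing (135 x 130 x 22 mm), 92 mm from the column's axis. x: level, to the column (2.5 mm to the side of its axis, which is at +y); z: up; y: across the grip, to the lever. The black grip, a fin on the housing, 36 mm high, covers x -36 to 30, y -11.5 to 2.5 mm. Lever shut, the outer faces of grip and lever are at y -11.5 and 11.5 mm.
- collar_edge (a point): Centre of the lower edge of the grey collar (44 mm across, 60 mm high) guiding the lamp head on the steel column (25 mm thick, 298 mm high). On the column's axis, 32 mm below the housing top. A spring lifts the head with 2 to 6 N until the lever is shut; shut, it clamps by friction. Beside grip and lever, the housing top is flat to 62 mm each side of the axis, for finger tips to press on.
- tape_top (a point): Centre of the top edge of the band of blue tape (10 mm wide) round the steel column, on the column's axis: the height mark for collar_edge. Its height differs each time; it cannot be moved.
- lamp_head (a joint): How far the lamp head is pushed down the column from the top, m: 0 at the top, 0.095 at most. At the outer end of the head is a round lens, 116 mm across, centred 108 mm from squeeze_point at -x.
- cam_lever (a joint): Angle of the orange lever, rad: 0 shut (along the grip, 1 mm from it), starts 0.30 to 0.42 open, stays where left. Upright pivot on the head, 42 mm at +x and 7.5 mm at +y of squeeze_point; free end toward -x, 89 mm from the pivot, opening to +y. 8 mm thick, 7 to 31 mm above the housing top. At 0.42 its outer face beside squeeze_point is 31 mm out at +y. Shuts with 3 to 6 N there.
- lever_end (a point): Middle of the free end of the orange lever, 80 mm from its pivot and 19 mm above the housing's top.
- tray_mid (a point): Bystander: shallow steel tray, 110 x 170 x 18 mm, on the stand's base under the lens; its centre.
- mirror_mid (a point): Bystander: small dental mirror, about 135 mm long, lying in the tray; its middle.
- bottle_mid (a point): Bystander: amber bottle with paper label, 60 mm across, 150 mm high, standing on the counter beside the stand; its middle.
- jar_mid (a point): Bystander: glass jar with white lid, 72 mm across, 85 mm high, standing on the counter beside the stand; its middle.

How it is judged:
By the outcome, as a careful person would: the job done as asked, in the order asked, and still so for the second after the job is handed in, while the arm keeps its last pose, push and grip.
It also fails if it takes over 32 s, if anything falls off the work surface, if the arm or the gripper's body presses on something with over 40 N, if the wrist force passes 120 N, or if a joint passes its speed limit or range.

## Working session

There is one attempt and no reset: what is moved stays moved. The work goes in short steps, Python scripts to look and compute and a tool call to move; the robot and the scene stay as the last step left them, time stands still between calls to the robot, and variables do not carry over. Pictures are saved under pics/ and viewed, and the job is handed in when it is done.

Besides the shell and the picture viewer there is one more tool, called after "Call:" as name(argument=value, ...) on one line, values as JSON. step_arm: Moves the arm, as the interface text tells. Its arguments: {"type":"object","properties":{"increments":{"type":"array","items":{"type":"array"}},"newtons":{"type":"number"}},"required":["increments"]}

```bash
ls; mkdir -p pics; python3 - <<'E'
from station import read_state, viewer, ticket, manip
import cv2
s=read_state(); print(s)
print(manip.hold_point_z, dir(manip))
for n in ("side","top","wrist"):
    p,d=viewer.camera(n); cv2.imwrite(f"pics/{n}0.png",p)
    c=viewer.calibration(n); print(n,c)
    for t in ("squeeze_point","collar_edge","tape_top","lever_end"):
        print(t,[(r['at'],r['confidence']) for r in viewer.mark_of(n,t)][:2])
E
```

```text
pics
{'time_s': 0.0, 'joints': array([ 1.08770669e+00,  3.81189324e-01,  1.29823845e+00, -1.85237887e-05,
        1.46363301e+00, -2.15283138e-01]), 'joint_velocities': array([-9.54962308e-04,  9.82430299e-04,  1.01479461e-03,  1.06758411e-03,
       -5.55305197e-04,  7.48180921e-05]), 'joint_torque': array([ 2.09034471e-03, -4.37924981e+01, -2.24567592e+01,  7.15145376e-02,
        3.51530348e-02, -1.16657675e-04]), 'tcp_pos': array([0.14540197, 0.53013753, 0.23814889]), 'tool_rot': array([ 2.93885176,  1.56932808, -2.04134173]), 'contact_force': array([-0.45642678,  0.67968551,  0.45588762]), 'ft_torque': array([ 0.02100609, -0.03640855, -0.00885269]), 'gripper_width': 1.0029422766675697}
-0.0187 ['MotionError', '__class__', '__delattr__', '__dict__', '__dir__', '__doc__', '__eq__', '__format__', '__ge__', '__getattribute__', '__getstate__', '__gt__', '__hash__', '__init__', '__init_subclass__', '__le__', '__lt__', '__module__', '__ne__', '__new__', '__reduce__', '__reduce_ex__', '__repr__', '__setattr__', '__sizeof__', '__str__', '__subclasshook__', '__weakref__', 'hold_point_z']

[... 783 characters left out ...]
955],
       [ 0.        ,  0.        ,  0.        ,  1.        ]])}
squeeze_point [([372.7, 206.1], 0.62)]
collar_edge [([355.1, 167.2], 0.96)]
tape_top []
lever_end [([361.9, 219.5], 0.65)]
wrist {'vertical_fov': 63.03139368948788, 'cx': 276.20783681636635, 'cy': 212.42159252219756, 'cam_to_world': array([[ 2.65728394e-01, -9.22215163e-01, -2.80904992e-01,
         7.33094618e-02],
       [ 9.64047648e-01,  2.53972760e-01,  7.81662977e-02,
         5.49868241e-01],
       [-7.43928935e-04, -2.91576801e-01,  9.56547132e-01,
         3.84936025e-01],
       [ 0.00000000e+00,  0.00000000e+00,  0.00000000e+00,
         1.00000000e+00]])}
squeeze_point []
collar_edge []
tape_top []
lever_end []
```

View pics/side0.png

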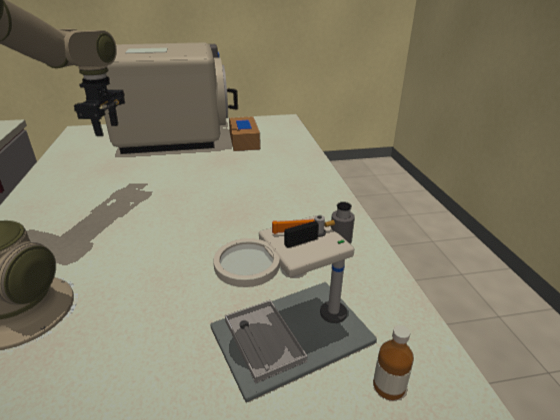

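View pics/top0.png

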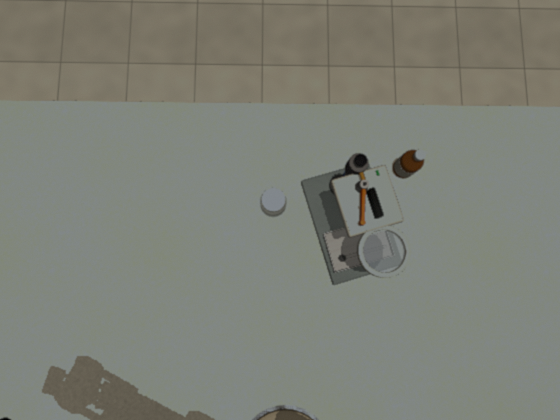

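View pics/wrist0.png

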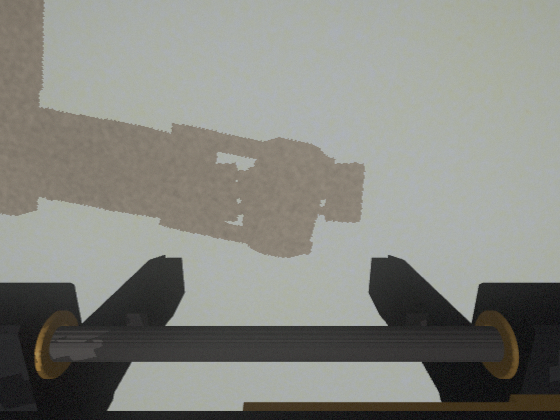

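```bash
cat > h.py <<'E'
import numpy as np, cv2
from station import read_state, viewer, ticket, manip
def K(c,h=420):
    f=h/2/np.tan(np.radians(c['vertical_fov'])/2); return f,c['cx'],c['cy']
def cloud(d,c):
    f,cx,cy=K(c); v,u=np.mgrid[:d.shape[0],:d.shape[1]]
    P=np.stack([(u-cx)/f*d,-(v-cy)/f*d,-d],-1)
    M=c['cam_to_world']; return P@M[:3,:3].T+M[:3,3]
def ray(c,uv):
    f,cx,cy=K(c); M=c['cam_to_world']
    r=M[:3,:3]@np.array([(uv[0]-cx)/f,-(uv[1]-cy)/f,-1]); return M[:3,3],r
def proj(c,P):
    f,cx,cy=K(c); M=c['cam_to_world']; q=M[:3,:3].T@(np.asarray(P)-M[:3,3])
    return cx+f*q[0]/-q[2], cy-f*q[1]/-q[2]
def atz(c,uv,z):
    o,r=ray(c,uv); return o+r*(z-o[2])/r[2]
E
python3 - <<'E'
from h import *
for n in ("side","top"):
    p,d=viewer.camera(n); c=viewer.calibration(n); P=cloud(d,c)
    np.savez(f"{n}.npz",p=p,d=d)
    print(n,"table z",np.median(P[300:400,150:180,2]) )
    for t in ("lamp_head","cam_lever"):
        for r in viewer.outline_of(n,t)[:1]:
            m=r['region']; q=P[m&(d>0)]
            print(t,r['confidence'],r['extent'],m.sum(),q.mean(0))
            h=np.histogram(q[:,2],np.arange(0.1,.45,.005)); print([(round(b,3),k) for b,k in zip(h[1],h[0]) if k>5])
            np.save(f"{n}_{t}.npy",m)
    cv2.imwrite(f"pics/{n}z.png",cv2.resize(p[180:350,210:370] if n=="side" else p[130:300,290:440],None,fx=3.5,fy=3.5,interpolation=cv2.INTER_CUBIC))
E
```

```text
side table z -0.0002834792564781474
lamp_head 0.65 [285.2, 249.9, 141.9, 79.1] 6806 [ 0.58318633 -0.20021264  0.24430099]
[(np.float64(0.22), np.int64(6)), (np.float64(0.225), np.int64(144)), (np.float64(0.23), np.int64(327)), (np.float64(0.235), np.int64(1604)), (np.float64(0.24), np.int64(1073)), (np.float64(0.245), np.int64(2026)), (np.float64(0.25), np.int64(154)), (np.float64(0.255), np.int64(162)), (np.float64(0.26), np.int64(178)), (np.float64(0.265), np.int64(220)), (np.float64(0.27), np.int64(294)), (np.float64(0.275), np.int64(268)), (np.float64(0.28), np.int64(212))]
cam_lever 0.68 [266.4, 341.0, 77.6, 77.3] 3618 [ 0.54167029 -0.20143191  0.02139013]
[]
top table z 0.0006321732933458613
lamp_head 0.71 [371.9, 216.5, 77.9, 119.3] 5802 [ 0.58023207 -0.18240716  0.2468376 ]
[(np.float64(0.23), np.int64(59)), (np.float64(0.235), np.int64(1062)), (np.float64(0.24), np.int64(1210)), (np.float64(0.245), np.int64(2513)), (np.float64(0.25), np.int64(120)), (np.float64(0.255), np.int64(42)), (np.float64(0.26), np.int64(64)), (np.float64(0.265), np.int64(74)), (np.float64(0.27), np.int64(134)), (np.float64(0.275), np.int64(207)), (np.float64(0.28), np.int64(232)), (np.float64(0.285), np.int64(13))]
cam_lever 0.5 [364.1, 204.6, 11.6, 41.9] 321 [ 0.61790949 -0.15546058  0.27229385]
[(np.float64(0.245), np.int64(23)), (np.float64(0.25), np.int64(10)), (np.float64(0.255), np.int64(13)), (np.float64(0.26), np.int64(26)), (np.float64(0.265), np.int64(16)), (np.float64(0.27), np.int64(35)), (np.float64(0.275), np.int64(136)), (np.float64(0.28), np.int64(55))]
```

View pics/sidez.png

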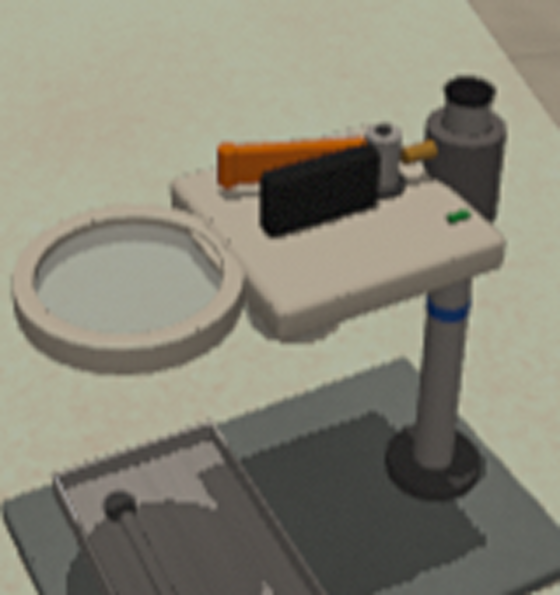

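View pics/topz.png

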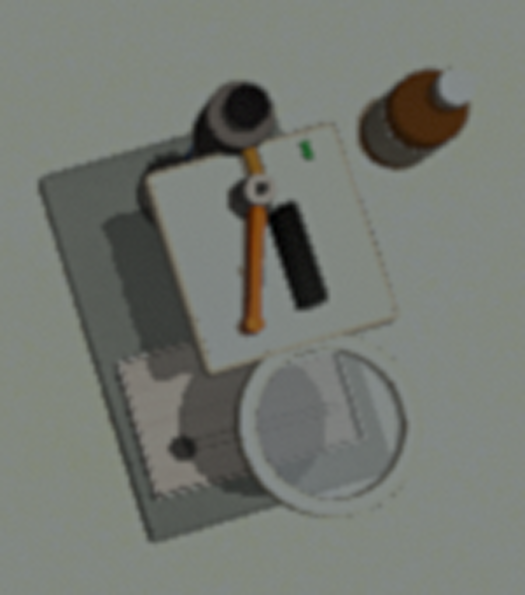

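```bash
cat > est.py <<'E'
from h import *
def est(ztop=None):
    D=np.load("top.npz");p,d=D['p'],D['d'];c=viewer.calibration("top");P=cloud(d,c)
    m=np.load("top_lamp_head.npy")
    # white housing top
    b=p.astype(int); sat=b.max(2)-b.min(2)
    hm=m&(P[...,2]>.238)&(P[...,2]<.254)&(b.min(2)>120)
    return p,d,c,P,m,hm
E
python3 - <<'E'
from est import *
p,d,c,P,m,hm=est()
# restrict to top rectangle: fit plane z
q=P[hm]; print(len(q))
v,u=np.where(hm); print(u.min(),u.max(),v.min(),v.max())
S=np.load("side.npz");cs=viewer.calibration("side");Ps=cloud(S['d'],cs);ms=np.load("side_lamp_head.npy")
bs=S['p'].astype(int)
# housing top in each view: central patch
for (PP,im,pts) in ((P,p,[(340,200),(350,215),(385,185),(390,205),(385,215)]),(Ps,S['p'],[(300,255),(320,250),(335,245),(300,262)])):
    for (a,bb) in pts: print((a,bb),PP[bb,a].round(4),im[bb,a])
# grip black pixels in top
g=(p.max(2)<45)&(P[...,2]>.272)&(P[...,2]<.295)
n,l,st,ce=cv2.connectedComponentsWithStats(g.astype(np.uint8)); 
for i in range(1,n):
    if st[i][4]>10: print(st[i],ce[i],np.median(P[l==i],0), cv2.minAreaRect(np.argwhere(l==i)[:,::-1].astype(np.float32)))
# column & collar top cloud
for z0 in (.27,.29,.3):
  g=(P[...,2]>z0); g[:, :300]=0; g[:130]=0;g[300:]=0;g[:,440:]=0
  n,l,st,ce=cv2.connectedComponentsWithStats(g.astype(np.uint8)); 
  for i in range(1,n):
    if st[i][4]>10: print(z0,st[i],ce[i],np.median(P[l==i],0),P[l==i].min(0),P[l==i].max(0))
E
```

```text
2914
333 410 167 276
(340, 200) [ 0.6207 -0.1117  0.2474] [131 135 130]
(350, 215) [ 0.5873 -0.1335  0.2461] [131 134 128]
(385, 185) [ 0.6558 -0.2142  0.2448] [129 136 129]
(390, 205) [ 0.6103 -0.2236  0.2455] [129 135 130]
(385, 215) [ 0.588 -0.212  0.244] [131 136 131]
(300, 255) [ 0.6031 -0.2237  0.2457] [147 165 176]
(320, 250) [ 0.6413 -0.2161  0.246 ] [146 164 175]
(335, 245) [ 0.6721 -0.2062  0.2459] [146 163 176]
(300, 262) [ 0.5988 -0.2427  0.2458] [147 166 176]
[354 158   9   9  20] [356.5 163.8] [ 0.69094237 -0.14044951  0.28499017] ((356.7655029296875, 163.51773071289062), (10.630146026611328, 4.609532356262207), 48.8140754699707)
[368 188  15  29 190] [375.13684211 202.27894737] [ 0.61057629 -0.1815676   0.28196309] ((374.9500427246094, 202.3499755859375), (29.09295082092285, 6.640782833099365), 71.56504821777344)
0.27 [349 153  20  20 307] [358.33224756 162.35830619] [ 0.69653841 -0.14572479  0.27844409] [ 0.46253623 -0.17074502  0.27005373] [0.7215831  0.04688145 1.19331955]
0.27 [359 174  10  52 239] [362.9874477  199.08368201] [ 0.62212509 -0.15582544  0.27817043] [ 0.56213661 -0.16784944  0.27008139] [ 0.6742199  -0.14817621  0.28799174]
0.27 [368 187  16  31 237] [375.48523207 202.23628692] [ 0.61055719 -0.18238054  0.28188157] [ 0.46253623 -0.19763869  0.27032091] [0.64397082 0.04688145 1.19331955]
0.29 [355 154  13  13 128] [360.640625 159.65625 ] [ 0.69967004 -0.14959332  0.29741482] [ 0.46253623 -0.16371782  0.29318212] [0.71314676 0.04688145 1.19331955]
```

```bash
cat > e2.py <<'E'
from h import *
from scipy.optimize import least_squares
c=viewer.calibration("top"); cs=viewer.calibration("side")
D=np.load("top.npz");S=np.load("side.npz")
N=4
sp=np.mean([viewer.camera("side")[0].astype(float) for _ in range(N)],0)
sd=viewer.camera("side")[1]
np.savez("sideavg.npz",p=sp,d=sd)
# grip direction
p,d=D['p'],D['d'];P=cloud(d,c)
g=(P[...,2]>.272)&(P[...,2]<.295)&(p.max(2)<60); g[:187]=0;g[230:]=0;g[:,:366]=0;g[:,390:]=0
q=P[g][:,:2]; w,V=np.linalg.eigh(np.cov(q.T)); v=V[:,1]; v*=np.sign(v[0]); print("grip ctr",q.mean(0),"dir deg",np.degrees(np.arctan2(v[1],v[0])),(q-q.mean(0))@v@np.zeros(1) if 0 else np.ptp((q-q.mean(0))@v))
# housing minAreaRect, white surface + grip+lever w/ z .238-.254, clipped from lens
b=p.astype(int)
hm=(P[...,2]>.2425)&(P[...,2]<.251)
hm[:130]=0;hm[300:]=0;hm[:,:300]=0;hm[:,440:]=0
n,l,st,ce=cv2.connectedComponentsWithStats(hm.astype(np.uint8)); i=1+np.argmax(st[1:,4]); 
pts=P[l==i][:,:2].astype(np.float32)*1000; print(cv2.minAreaRect(pts), np.median(P[l==i],0))
cv2.imwrite("pics/hm.png",cv2.resize((l==i)[130:300,290:440].astype(np.uint8)*255,None,fx=3,fy=3))
# side: column pixel profile
col=np.array([.6997,-.1496])
Ps=cloud(sd,cs)
print("side top z",[np.median(Ps[a-2:a+3,bb-2:bb+3,2]).round(4) for bb,a in ((300,255),(320,250),(335,245),(300,262))])
cam=cs['cam_to_world'][:3,3]
u=col-cam[:2];u/=np.linalg.norm(u); front=col-u*.0125
for z in np.arange(.17,.215,.005): print(round(z,3),np.round(proj(cs,[*front,z]),2))
for r in range(258,280): print(r,sp[r,333:345].round().astype(int)[:,0].tolist(),sp[r,338:340].mean(0).round())
E
python3 e2.py
```

```text
grip ctr [ 0.61041832 -0.18183225] dir deg 16.409841937102406 0.06387344555076187
((578.1239013671875, -186.51376342773438), (259.2572937011719, 129.99070739746094), 17.290937423706055) [ 0.60279531 -0.17894184  0.24641291]
side top z [np.float64(0.2469), np.float64(0.2468), np.float64(0.2469), np.float64(0.2464)]
0.17 [336.48 261.37]
0.175 [336.68 259.4 ]
0.18 [336.87 257.42]
0.185 [337.07 255.43]
0.19 [337.27 253.43]
0.195 [337.47 251.41]
0.2 [337.67 249.38]
0.205 [337.87 247.33]
0.21 [338.07 245.27]
258 [90, 90, 88, 88, 88, 88, 88, 86, 86, 86, 83, 81] [ 88.  98. 105.]
259 [89, 88, 87, 87, 86, 86, 86, 85, 83, 76, 73, 85] [ 86.  96. 103.]
260 [88, 86, 86, 85, 85, 82, 77, 76, 74, 70, 66, 88] [80. 90. 96.]
261 [86, 85, 82, 78, 76, 75, 72, 72, 72, 70, 69, 96] [74. 80. 84.]
262 [78, 74, 72, 70, 70, 72, 73, 74, 74, 71, 71, 100] [72. 77. 80.]
263 [63, 62, 66, 69, 71, 73, 74, 75, 73, 70, 70, 100] [73. 77. 81.]
264 [56, 62, 67, 70, 72, 74, 74, 74, 73, 70, 70, 102] [74. 78. 82.]
265 [60, 63, 67, 69, 72, 74, 74, 74, 73, 70, 70, 106] [74. 78. 82.]
266 [66, 64, 66, 70, 73, 74, 74, 74, 72, 70, 7
[... 214 characters left out ...]
1. 44. 20.]
270 [64, 73, 77, 78, 80, 81, 81, 82, 79, 76, 97, 148] [81. 42. 12.]
271 [60, 70, 74, 78, 80, 80, 82, 80, 76, 73, 104, 160] [81. 44. 24.]
272 [60, 67, 71, 74, 76, 78, 77, 76, 70, 69, 102, 159] [77. 67. 67.]
273 [60, 67, 70, 71, 74, 74, 74, 73, 69, 72, 110, 154] [74. 79. 84.]
274 [62, 68, 70, 72, 73, 74, 74, 73, 70, 78, 127, 152] [74. 79. 82.]
275 [62, 68, 70, 72, 74, 74, 74, 72, 68, 80, 133, 152] [74. 79. 82.]
276 [63, 68, 70, 73, 73, 74, 74, 72, 68, 79, 133, 153] [74. 78. 81.]
277 [63, 68, 70, 73, 74, 74, 74, 72, 67, 85, 146, 156] [74. 78. 81.]
278 [64, 68, 72, 73, 74, 73, 74, 72, 66, 89, 156, 157] [74. 78. 81.]
279 [64, 69, 70, 73, 74, 74, 74, 71, 69, 98, 160, 157] [74. 78. 82.]
```

```bash
python3 - <<'E'
from h import *
cs=viewer.calibration("side")
ds=[viewer.camera("side")[1] for _ in range(4)]
d=np.median(ds,0); print("noise",np.std(ds,0)[262:280,335:341].mean())
P=cloud(d,cs); np.save("sidedepth.npy",d)
for r in range(262,284,2): print(r,P[r,334:342,2].round(4),P[r,335:341].mean(0).round(4))
# fit column cylinder axis xy from visible surface
q=P[263:300,334:341].reshape(-1,3)
from scipy.optimize import least_squares
f=lambda a:np.hypot(q[:,0]-a[0],q[:,1]-a[1])-.0125
print("col axis side",least_squares(f,[.7,-.15],loss='soft_l1',f_scale=.001).x)
# housing top plane
m=(abs(P[...,2]-.2465)<.004); m[:225]=0;m[275:]=0;m[:,:262]=0;m[:,350:]=0
q=P[m]; A=np.c_[q[:,:2],np.ones(len(q))]; k=np.linalg.lstsq(A,q[:,2],rcond=None)[0]; print(len(q),q.mean(0),k, q[:,2].std())
# column top rim, z above .285
m=(P[...,2]>.285)&(P[...,2]<.31); m[:195]=0;m[225:]=0;m[:,:325]=0;m[:,360:]=0
print(np.argwhere(m).min(0),np.argwhere(m).max(0),np.sort(P[m][:,2]).round(4)[::8], P[m].mean(0))
ct=viewer.calibration("top")
dt=np.median([viewer.camera("top")[1] for _ in range(4)],0);Q=cloud(dt,ct)
m=(Q[...,2]>.29)&(Q[...,2]<.305);m[:140]=0;m[175:]=0;m[:,:345]=0;m[:,375:]=0
print("top: col",Q[m].mean(0),np.median(Q[m],0),(Q[m].max(0)+Q[m].min(0))/2,m.sum())
E
```

```text
noise 0.013800348
262 [0.2266 0.1672 0.1692 0.1689 0.17   0.1699 0.1703 0.1693] [ 0.697  -0.1627  0.1692]
264 [0.1629 0.1623 0.1628 0.1654 0.1654 0.1639 0.1651 0.1643] [ 0.6974 -0.1628  0.1642]
266 [0.1567 0.1581 0.1579 0.159  0.1596 0.1601 0.159  0.1588] [ 0.6978 -0.1628  0.159 ]
268 [0.1531 0.153  0.1554 0.1541 0.1556 0.1558 0.1547 0.1549] [ 0.6977 -0.164   0.1548]
270 [0.1467 0.148  0.1497 0.1496 0.1497 0.1494 0.1496 0.1489] [ 0.6982 -0.1639  0.1493]
272 [0.1414 0.1439 0.1435 0.1443 0.1453 0.1447 0.1433 0.1421] [ 0.6986 -0.164   0.1442]
274 [0.1369 0.1378 0.1384 0.1388 0.1393 0.1396 0.1383 0.1386] [ 0.6991 -0.1639  0.1387]
276 [0.1316 0.1327 0.1335 0.1344 0.1335 0.1331 0.1323 0.1315] [ 0.6996 -0.1638  0.1333]
278 [0.1263 0.1267 0.127  0.1273 0.1288 0.1274 0.1265 0.1258] [ 0.7003 -0.1632  0.1273]
280 [0.1207 0.1229 0.1227 0.1229 0.1227 0.1213 0.1217 0.1203] [ 0.7005 -0.1639  0.1224]
282 [0.1153 0.1167 0.117  0.1179 0.1164 0.1167 0.1161 0.1148] [ 0.701  -0.1638  0.1168]
col axis side [ 0.70210318 -0.15203246]
2216 [ 0.61417954 -0.2058706   0.24631899] [0.00856732 0.01313262 0.24376073] 0.001246533593526618
[201 337] [213 351] [0.2851 0.2862 0.2877 0.289  0.2903 0.2915 0.2933 0.2949 0.2957 0.2969
 0.2971 0.2973 0.2975 0.2976 0.2977 0.2979 0.298  0.2981 0.2982 0.2983] [ 0.70012457 -0.15703764  0.29466727]
top: col [ 0.6999022  -0.14923813  0.2975573 ] [ 0.6993268  -0.14972709  0.29764859] [ 0.69970888 -0.15015997  0.29618057] 128
```

```bash
cat > mv.py <<'E'
from h import *
from scipy.spatial.transform import Rotation as R
def tool(s): return R.from_euler('xyz',s['tool_rot']).as_matrix()
def plan(tgt,yaw=None):
    s=read_state(); T=tool(s); dp=np.asarray(tgt)-s['tcp_pos']
    print("t",s['time_s'],"tcp",s['tcp_pos'].round(4),"F",s['contact_force'].round(1),"j",s['joints'].round(3),"w",s['gripper_width'])
    print("T\n",T.round(3)); print("shift tool mm",(T.T@dp*1000).round(1))
    if yaw is not None:
        for sg in (1,-1):
            y=sg*np.array([-np.sin(yaw),np.cos(yaw),0]); a=T.T@y
            # rotating about x by th: z axis -> (0,-sin,cos)
            th=np.arctan2(-a[1],a[2]); print("turn",sg,th); 
            Tn=T@R.from_euler('x',th).as_matrix(); print(" shift after turn",(Tn.T@dp*1000).round(1))
E
python3 - <<'E'
from mv import *
plan([.6124,-.178,.36],np.radians(16.5))
c=viewer.calibration("wrist"); s=read_state(); T=tool(s)
print("cam in tool",T.T@(c['cam_to_world'][:3,3]-s['tcp_pos']))
E
```

```text
t 1.7 tcp [0.1455 0.5304 0.2388] F [ 0.8 -1.1  0. ] j [ 1.088  0.381  1.297 -0.     1.464 -0.215] w 1.0012396029567983
T
 [[ 0.    -0.964  0.265]
 [ 0.     0.265  0.964]
 [-1.    -0.     0.   ]]
shift tool mm [-121.2 -637.7 -559.6]
turn 1 -0.5557434332972687
 shift after turn [-121.2 -246.4 -811.8]
turn -1 2.5858492202925243
 shift after turn [-121.2  246.4  811.8]
cam in tool [-0.1461952   0.07480157 -0.00031374]
```

Call:
step_arm(increments=[[[-30,0,0],-0.139,-1],[[-30,0,0],-0.139,-1],[[-30,0,0],-0.139,-1],[[-31,0,0],-0.139,-1],[[0,-12,-40],0,-1],[[0,-12,-40],0,-1],[[0,-12,-40],0,-1],[[0,-12,-40],0,-1]])

```text
time_s: 2.7
tcp_pos: [0.2375, 0.3894, 0.3598]
tool_rot: [-1.38, 1.571, 0.48]
contact_force: [0.7, -0.6, 0.3]
gripper_width: 0.999
```

Call:
step_arm(increments=[[[0,-12.4,-41],0,-1],[[0,-12.4,-41],0,-1],[[0,-12.4,-41],0,-1],[[0,-12.4,-41],0,-1],[[0,-12.4,-41],0,-1],[[0,-12.4,-41],0,-1],[[0,-12.4,-41],0,-1],[[0,-12.4,-41],0,-1]])

```text
time_s: 3.7
tcp_pos: [0.4259, 0.103, 0.3599]
tool_rot: [-1.644, 1.57, 0.215]
contact_force: [0.8, -0.5, 0.3]
gripper_width: 1.001
```

```bash
python3 - <<'E'
from mv import *
plan([.6124,-.178,.36],np.radians(16.5))
E
```

```text
t 3.7 tcp [0.4259 0.103  0.3599] F [ 0.8 -0.5  0.3] j [-0.034  0.113  1.32   0.     1.708 -1.893] w 1.0007909677330609
T
 [[ 0.    -0.959 -0.284]
 [ 0.    -0.284  0.959]
 [-1.    -0.    -0.   ]]
shift tool mm [-1.000e-01 -9.900e+01 -3.224e+02]
turn 1 7.923339720083946e-05
 shift after turn [-1.000e-01 -9.900e+01 -3.224e+02]
turn -1 -3.1415134201925925
 shift after turn [-1.000e-01  9.900e+01  3.224e+02]
```

Call:
step_arm(increments=[[[0,-12.4,-40.3],0,-1],[[0,-12.4,-40.3],0,-1],[[0,-12.4,-40.3],0,-1],[[0,-12.4,-40.3],0,-1],[[0,-12.4,-40.3],0,-1],[[0,-12.4,-40.3],0,-1],[[0,-12.4,-40.3],0,-1],[[0,-12.4,-40.3],0,-1]])

```text
time_s: 4.7
tcp_pos: [0.6127, -0.1778, 0.3597]
tool_rot: [-1.431, 1.571, 0.428]
contact_force: [-1.0, 0.1, 0.9]
gripper_width: 1.002
```

```bash
python3 - <<'E'
from mv import *
plan([.6124,-.178,.36],np.radians(16.5))
c=viewer.calibration("wrist")
p,d=viewer.camera("wrist"); np.savez("wr.npz",p=p,d=d,M=c['cam_to_world']); cv2.imwrite("pics/w1.png",p)
for t in ("squeeze_point","lever_end","collar_edge"): print(t,[(r['at'],r['confidence']) for r in viewer.mark_of("wrist",t)][:2])
E
```

```text
t 4.7 tcp [ 0.6127 -0.1778  0.3597] F [-1.   0.1  0.9] j [-0.468  0.509  0.747  0.     1.885 -2.327] w 1.0018539829766437
T
 [[ 0.    -0.959 -0.284]
 [ 0.    -0.284  0.959]
 [-1.    -0.     0.   ]]
shift tool mm [-0.3  0.4 -0.1]
turn 1 0.00018156022848503402
 shift after turn [-0.3  0.4 -0.1]
turn -1 -3.141411093361308
 shift after turn [-0.3 -0.4  0.1]
squeeze_point [([272.6, 210.7], 0.61)]
lever_end [([319.5, 172.2], 0.63)]
collar_edge [([137.4, 240.7], 0.2)]
```

View pics/w1.png

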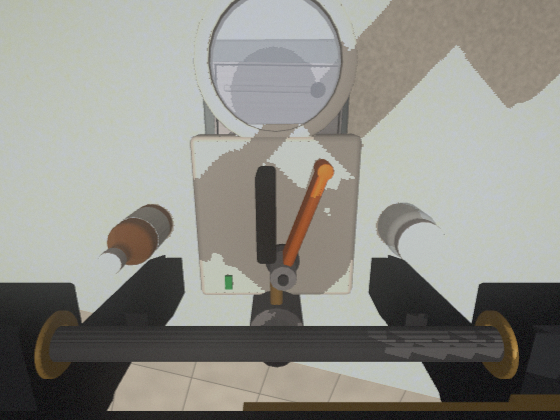

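```bash
python3 - <<'E'
from mv import *
D=np.load("wr.npz");p,d=D['p'],D['d'];c=viewer.calibration("wrist");P=cloud(d,c)
s=read_state();T=tool(s)
print("marker",P[211,273-10], atz(c,(272.6,210.7),.246))
hz=P[[150,200,280,280,280],[220,220,210,340,320],2];print("housing z",hz)
g=(p.max(2)<60)&(abs(P[...,2]-.282)<.006);g[:, :240]=0;g[:,300:]=0;g[270:]=0
q=P[g];print(g.sum(),np.median(q,0))
def tl(x): # local coords: x to column=-tool y, y=tool z
    r=(x-s['tcp_pos'])@T; return np.c_[-r[:,1],r[:,2]]*1000
L=tl(q);print("grip in tool-local mm: lo",np.percentile(L,1,0),"hi",np.percentile(L,99,0))
Lc=L-L.mean(0);w,V=np.linalg.eigh(np.cov(Lc.T));v=V[:,1]*np.sign(V[0,1]);print("grip yaw rel deg",np.degrees(np.arctan2(v[1],v[0])))
m=(abs(P[...,2]-.2465)<.004);m[:,:180]=0;m[:,375:]=0;m[310:]=0;m[:135]=0
L=tl(P[m]);print("housing lo",np.percentile(L,.5,0),"hi",np.percentile(L,99.5,0),np.median(P[m][:,2]));print(cv2.minAreaRect(L.astype(np.float32)))
o=(p[...,2].astype(int)-p[...,0]>70)&(abs(P[...,2]-.277)<.006);o[300:]=0;o[:,:275]=0;o[:,345:]=0
L=tl(P[o]);Lc=L-L.mean(0);w,V=np.linalg.eigh(np.cov(Lc.T));v=V[:,1]*np.sign(V[0,1]);print("lever angle",np.arctan2(v[1],v[0]),"max y",L.max(0))
E
```

```text
marker [ 0.60688778 -0.18849018  0.28275609] [ 0.61547194 -0.17956102  0.246     ]
housing z [0.24697232 0.24592767 0.24543322 0.24620197 0.24723275]
1690 [ 0.61062672 -0.18579843  0.28228903]
grip in tool-local mm: lo [-33.86768098 -14.59350659] hi [29.67809105 -2.23693553]
grip yaw rel deg 0.19750669326431441
housing lo [-55.76057741 -64.42981995] hi [77.26519918 62.40563481] 0.2464706706234201
((17.34471893310547, -1.0717239379882812), (147.03741455078125, 129.40176391601562), 0.11770573258399963)
lever angle -0.35242208230085725 max y [34.75258564 37.50424523]
```

Call:
step_arm(increments=[[[13,-1,-2.5],0,-0.8],[[14,0,0],0,-0.8],[[14,0,0],0,-0.8],[[14,0,0],0,-0.8],[[14,0,0],0,-0.8],[[14,0,0],0,-0.8],[[14,0,0],0,-0.8],[[8,0,0],0,-0.8]], newtons=20)

```text
time_s: 5.9
tcp_pos: [0.6137, -0.1786, 0.2536]
tool_rot: [0.789, 1.57, 2.648]
contact_force: [0.6, -0.4, 0.6]
gripper_width: 0.901
```

```bash
python3 - <<'E'
from mv import *
plan([.6124,-.178,.1865])
for n in("side","wrist"):
    p,d=viewer.camera(n); cv2.imwrite(f"pics/{n}2.png",p if n=="wrist" else cv2.resize(p[150:350,200:400],None,fx=3,fy=3))
E
```

```text
t 5.9 tcp [ 0.6137 -0.1786  0.2536] F [ 0.6 -0.4  0.6] j [-0.468  0.535  0.995  0.     1.613 -2.327] w 0.9011140481557709
T
 [[-0.001 -0.959 -0.284]
 [ 0.    -0.284  0.959]
 [-1.     0.001  0.001]]
shift tool mm [67.1  1.   0.9]
```

View pics/side2.png

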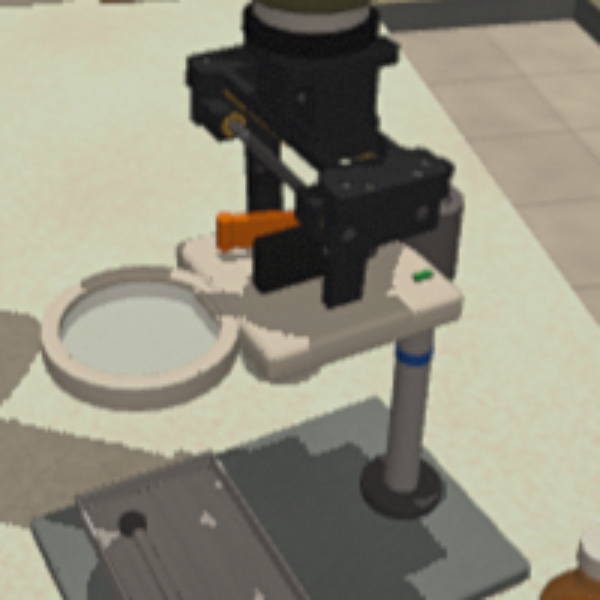

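View pics/wrist2.png

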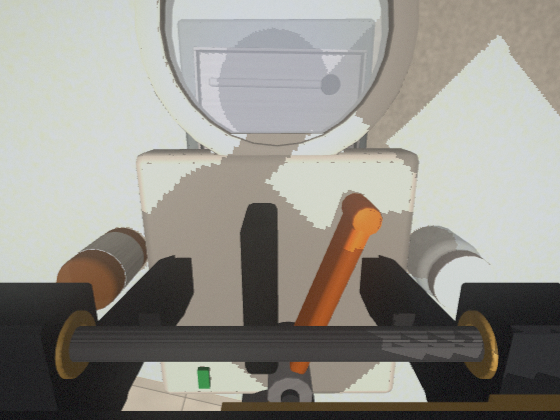

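Call:
step_arm(increments=[[[1,0,-1.5],0,-0.8],[[2,0,0],0,-0.8],[[2,0,0],0,-0.8],[[2,0,0],0,-0.8],[[2,0,0],0,-0.8],[[4,0,0],0,-0.8],[[4,0,0],0,-0.8],[[0,0,0],0,-0.8]])

```text
time_s: 7.0
tcp_pos: [0.6142, -0.1801, 0.2374]
tool_rot: [0.853, 1.571, 2.712]
contact_force: [-0.4, -0.0, 2.3]
gripper_width: 0.895
```

```bash
python3 - <<'E'
from mv import *
plan([.6124,-.178,.1865])
c=viewer.calibration("side");p,d=viewer.camera("side");P=cloud(d,c)
cv2.imwrite("pics/side3.png",cv2.resize(p[150:350,200:400],None,fx=3,fy=3))
m=(P[...,2]>.21)&(P[...,2]<.26);m[:225]=0;m[290:]=0;m[:,295:]=1*m[:,295:];m[:,:270]=0;m[:,352:]=0
h=np.histogram(P[m][:,2],np.arange(.21,.262,.002));print(list(zip(h[1].round(3),h[0])))
E
```

```text
t 7.0 tcp [ 0.6142 -0.1801  0.2374] F [-0.4 -0.   2.3] j [-0.47   0.544  1.024 -0.     1.574 -2.329] w 0.8949754266354025
T
 [[-0.    -0.959 -0.284]
 [ 0.    -0.284  0.959]
 [-1.     0.     0.   ]]
shift tool mm [50.9  1.2  2.5]
[(np.float64(0.21), np.int64(4)), (np.float64(0.212), np.int64(3)), (np.float64(0.214), np.int64(4)), (np.float64(0.216), np.int64(33)), (np.float64(0.218), np.int64(56)), (np.float64(0.22), np.int64(76)), (np.float64(0.222), np.int64(80)), (np.float64(0.224), np.int64(74)), (np.float64(0.226), np.int64(82)), (np.float64(0.228), np.int64(95)), (np.float64(0.23), np.int64(97)), (np.float64(0.232), np.int64(165)), (np.float64(0.234), np.int64(462)), (np.float64(0.236), np.int64(1019)), (np.float64(0.238), np.int64(78)), (np.float64(0.24), np.int64(38)), (np.float64(0.242), np.int64(40)), (np.float64(0.244), np.int64(43)), (np.float64(0.246), np.int64(42)), (np.float64(0.248), np.int64(53)), (np.float64(0.25), np.int64(55)), (np.float64(0.252), np.int64(48)), (np.float64(0.254), np.int64(53)), (np.float64(0.256), np.int64(60)), (np.float64(0.258), np.int64(59)), (np.float64(0.26), np.int64(0))]
```

View pics/side3.png

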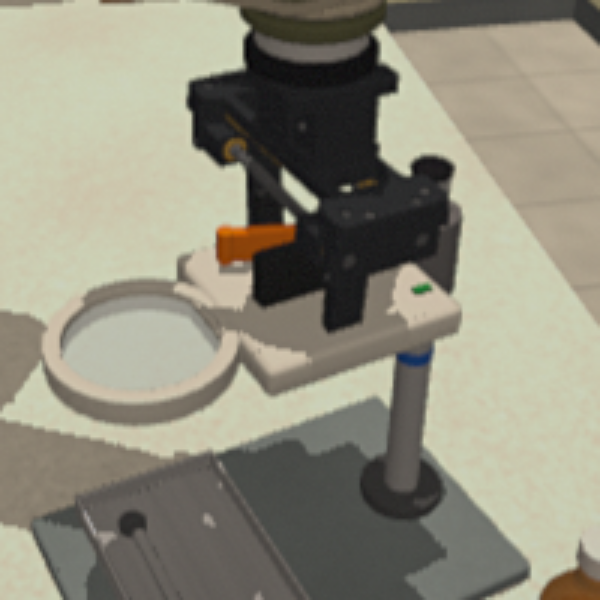

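Call:
step_arm(increments=[[[7,0,0],0,-0.8],[[7,0,0],0,-0.8],[[7,0,0],0,-0.8],[[7,0,0],0,-0.8],[[7,0,0],0,-0.8],[[7,0,0],0,-0.8],[[5,0,0],0,-0.8],[[1,0,0],0,-0.8]])

```text
time_s: 8.05
tcp_pos: [0.6143, -0.1801, 0.1894]
tool_rot: [0.763, 1.571, 2.622]
contact_force: [-0.1, -0.1, 4.3]
gripper_width: 0.902
```

```bash
python3 - <<'E'
from mv import *
plan([.6124,-.178,.187])
c=viewer.calibration("side");p,d=viewer.camera("side");P=cloud(d,c)
cv2.imwrite("pics/side4.png",cv2.resize(p[150:350,200:400],None,fx=3,fy=3))
cv2.imwrite("pics/wr4.png",viewer.camera("wrist")[0])
q=P[225:310,270:352].reshape(-1,3);q=q[(q[:,2]>.183)&(q[:,2]<.195)]
h=np.histogram(q[:,2],np.arange(.183,.196,.001));print(list(zip(h[1].round(3),h[0])))
E
```

```text
t 8.05 tcp [ 0.6143 -0.1801  0.1894] F [-0.1 -0.1  4.3] j [-0.47   0.575  1.107  0.     1.46  -2.329] w 0.9023241520203751
T
 [[-0.    -0.959 -0.284]
 [ 0.    -0.284  0.959]
 [-1.     0.     0.   ]]
shift tool mm [2.4 1.2 2.6]
[(np.float64(0.183), np.int64(56)), (np.float64(0.184), np.int64(51)), (np.float64(0.185), np.int64(91)), (np.float64(0.186), np.int64(146)), (np.float64(0.187), np.int64(309)), (np.float64(0.188), np.int64(555)), (np.float64(0.189), np.int64(391)), (np.float64(0.19), np.int64(88)), (np.float64(0.191), np.int64(21)), (np.float64(0.192), np.int64(20)), (np.float64(0.193), np.int64(17)), (np.float64(0.194), np.int64(11)), (np.float64(0.195), np.int64(0))]
```

View pics/side4.png

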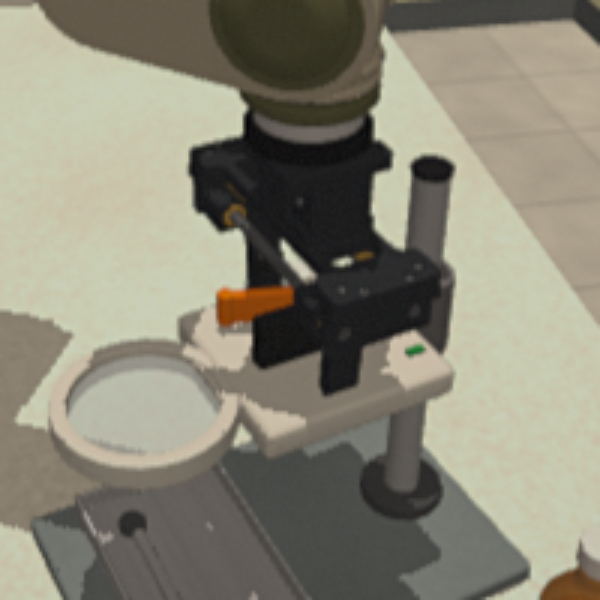

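View pics/wr4.png

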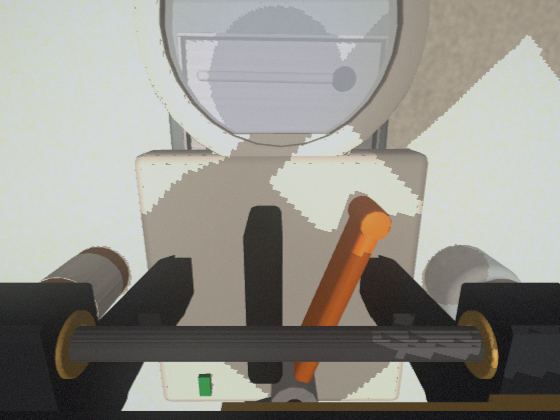

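```bash
python3 - <<'E'
from mv import *
c=viewer.calibration("side");p,d=viewer.camera("side")
for xy in ((.7003,-.1505),(.7021,-.152)):
    print("pred top ctr",proj(c,[*xy,.298]), "tcp(tip) ", proj(c,[*xy,.154]))
for r in range(199,216): print(r,p[r,336:354].max(1).tolist())
n=cv2.resize(p[195:345,320:370],None,fx=8,fy=8,interpolation=cv2.INTER_CUBIC)[:600]
cv2.imwrite("pics/coltop.png",n)
E
```

```text
pred top ctr (np.float64(342.6637086647436), np.float64(203.57208299623653)) tcp(tip)  (np.float64(336.6586098691826), np.float64(263.9982112172019))
pred top ctr (np.float64(343.83816856176435), np.float64(203.88451864614058)) tcp(tip)  (np.float64(337.7193134686215), np.float64(264.35613208983233))
199 [205, 203, 201, 201, 203, 206, 206, 204, 204, 204, 203, 202, 201, 201, 202, 201, 201, 201]
200 [205, 203, 205, 206, 205, 206, 207, 207, 206, 205, 205, 204, 204, 204, 203, 201, 203, 200]
201 [203, 205, 207, 203, 168, 155, 156, 157, 155, 160, 184, 188, 205, 205, 204, 201, 201, 201]
202 [205, 201, 167, 146, 90, 64, 64, 63, 64, 78, 119, 126, 159, 187, 205, 206, 202, 200]
203 [202, 160, 89, 50, 29, 25, 26, 24, 24, 25, 40, 43, 77, 127, 172, 206, 205, 202]
204 [175, 89, 32, 21, 25, 27, 29, 28, 29, 26, 24, 23, 27, 54, 106, 171, 206, 202]
205 [157, 47, 18, 24, 30, 33, 30, 29, 32, 31, 33, 32, 25, 23, 50, 124, 204, 205]
206 [181, 58, 15, 26, 33, 30, 34, 30, 33, 31, 31, 30, 26, 22, 39, 113, 206, 204]
207 [200, 79, 19, 26, 30, 27, 31, 32, 29, 30, 30, 30, 25, 25, 61, 146, 207, 205]
208 [201, 97, 30, 19, 19, 22, 28, 25, 28, 29, 28, 28, 21, 25, 79, 169, 206, 204]
209 [200, 105, 57, 50, 29, 21, 24, 23, 24, 20, 23, 21, 26, 58, 120, 192, 206, 202]
210 [198, 94, 69, 74, 70, 59, 59, 48, 48, 41, 47, 47, 59, 89, 152, 206, 205, 203]
211 [198, 84, 71, 82, 85, 85, 86, 82, 83, 78, 81, 82, 83, 103, 169, 206, 204, 201]
212 [180, 78, 71, 81, 87, 90, 91, 96, 95, 95, 95, 92, 87, 105, 178, 205, 205, 203]
213 [163, 77, 70, 81, 86, 89, 92, 95, 94, 94, 95, 92, 85, 104, 178, 205, 204, 205]
214 [165, 76, 72, 81, 87, 89, 92, 95, 94, 93, 94, 91, 85, 112, 193, 205, 202, 202]
215 [164, 77, 73, 81, 87, 88, 92, 96, 94, 93, 95, 90, 83, 117, 206, 206, 203, 201]
```

View pics/coltop.png

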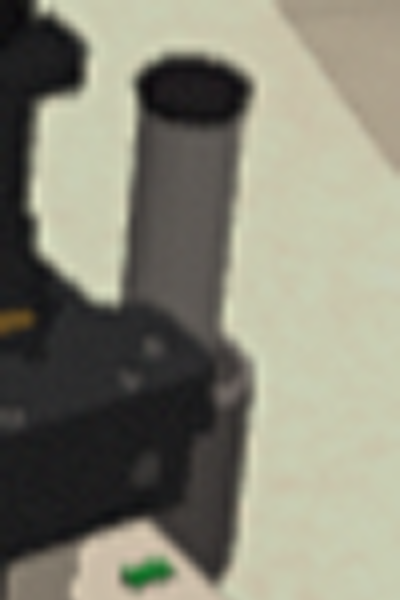

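```bash
python3 - <<'E'
from mv import *
c=viewer.calibration("side")
ds=np.array([viewer.camera("side")[1] for _ in range(3)]);d=np.median(ds,0);P=cloud(d,c)
m=np.zeros(d.shape,bool);
for r in range(202,210): m[r,339:348]=1
q=P[m];q=q[q[:,2]>.28];print(len(q),q.mean(0),np.median(q,0))
for r in range(201,214): print(r,P[r,341:346].mean(0).round(4))
print(atz(c,(343.3,205.8),.298))
E
```

```text
72 [ 0.6992111  -0.15601543  0.29714307] [ 0.69881416 -0.1575739   0.29750211]
201 [ 0.7041 -0.1411  0.2979]
202 [ 0.703  -0.1444  0.2977]
203 [ 0.7016 -0.1486  0.298 ]
204 [ 0.7005 -0.1521  0.2979]
205 [ 0.6995 -0.1549  0.2975]
206 [ 0.6982 -0.159   0.2978]
207 [ 0.6971 -0.1623  0.2977]
208 [ 0.6966 -0.1642  0.2967]
209 [ 0.6967 -0.1644  0.2947]
210 [ 0.6971 -0.1638  0.2922]
211 [ 0.6975 -0.1633  0.2896]
212 [ 0.6976 -0.1635  0.2876]
213 [ 0.698  -0.1629  0.285 ]
[ 0.69885609 -0.1586203   0.298     ]
```

```bash
python3 - <<'E'
from mv import *
S=np.load("side.npz");p=cv2.cvtColor(S['p'],cv2.COLOR_BGR2GRAY).astype(np.float32);d=np.load("sidedepth.npy").astype(np.float32)
# bottle (white cap vs counter), lens, column: horizontal-edge alignment through correlation
lp=np.log(np.maximum(d,.2))
for name,(r0,r1,c0,c1) in dict(lamp=(195,290,205,360),bottle=(320,400,370,420),col=(262,310,325,350),coltop=(200,235,325,360)).items():
    best=[]
    for ax in (0,1):
        gd=np.abs(cv2.Sobel(lp,cv2.CV_32F,1-ax if 0 else (1 if ax==1 else 0),(0 if ax==1 else 1)))
        gd=np.minimum(gd,.2)
        gp=np.minimum(np.abs(cv2.Sobel(p,cv2.CV_32F,1 if ax==1 else 0,0 if ax==1 else 1)),150)
        sc=[]
        for k in range(-5,6):
            g2=np.roll(gp,-k,axis=ax); a=gd[r0:r1,c0:c1].ravel();b=g2[r0:r1,c0:c1].ravel()
            sc.append(np.corrcoef(a,b)[0,1])
        best.append((("row","col")[ax],np.argmax(sc)-5,np.round(sc,2).tolist()))
    print(name,*best,sep="\n ")
E
```

```text
lamp
 ('row', np.int64(1), [0.01, -0.06, -0.08, -0.03, 0.13, 0.3, 0.3, 0.2, 0.12, 0.1, 0.07])
 ('col', np.int64(0), [0.05, 0.07, 0.11, 0.26, 0.45, 0.54, 0.42, 0.25, 0.15, 0.12, 0.11])
bottle
 ('row', np.int64(0), [0.02, 0.05, 0.08, 0.13, 0.2, 0.28, 0.28, 0.2, 0.14, 0.09, 0.07])
 ('col', np.int64(0), [-0.1, -0.06, 0.02, 0.22, 0.48, 0.64, 0.47, 0.24, 0.07, -0.01, -0.07])
col
 ('row', np.int64(0), [0.04, 0.03, 0.05, 0.07, 0.25, 0.43, 0.41, 0.27, 0.15, 0.09, 0.04])
 ('col', np.int64(0), [-0.3, -0.26, -0.19, 0.12, 0.54, 0.77, 0.41, 0.03, -0.11, -0.18, -0.2])
coltop
 ('row', np.int64(1), [-0.08, -0.08, -0.06, 0.05, 0.22, 0.41, 0.41, 0.28, 0.16, 0.1, 0.11])
 ('col', np.int64(0), [-0.17, -0.14, -0.05, 0.22, 0.54, 0.7, 0.5, 0.21, -0.01, -0.1, -0.13])
```

Call:
step_arm(increments=[[[1,0,0],0,-0.8],[[0.2,0,0],0,-0.8],[[0,0,0],0,-0.6],[[0,0,0],0,-0.4],[[0,0,0],0,-0.2],[[0,0,0],0,0],[[0,0,0],0,0.2],[[0,0,0],0,0.3]], newtons=20)

```text
time_s: 9.35
tcp_pos: [0.614, -0.1801, 0.1885]
tool_rot: [1.094, 1.57, 2.953]
contact_force: [-2.3, 1.2, 5.3]
gripper_width: 0.355
```

```bash
python3 - <<'E'
from mv import *
plan([.6124,-.178,.1882])
cv2.imwrite("pics/wr5.png",viewer.camera("wrist")[0])
E
```

```text
t 9.35 tcp [ 0.614  -0.1801  0.1885] F [-2.3  1.2  5.3] j [-0.47   0.575  1.109 -0.     1.458 -2.329] w 0.3547708625489905
T
 [[-0.    -0.959 -0.284]
 [ 0.    -0.284  0.959]
 [-1.     0.     0.   ]]
shift tool mm [0.3 1.  2.5]
```

View pics/wr5.png

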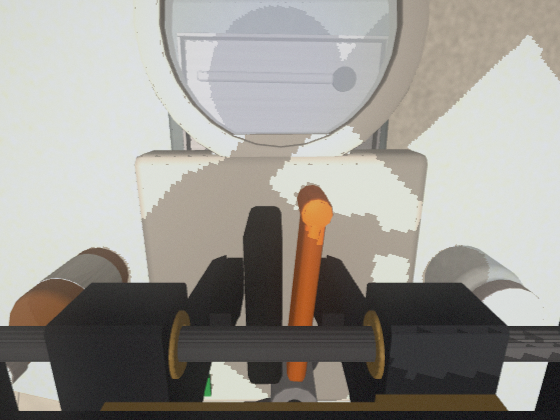

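Call:
step_arm(increments=[[[0,0,0],0,0.35],[[0,0,0],0,0.4],[[0,0,0],0,0.45],[[0,0,0],0,0.5],[[0,0,0],0,0.6],[[0,0,0],0,0.8],[[0,0,0],0,1],[[0,0,0],0,1]], newtons=25)

```text
time_s: 10.4
tcp_pos: [0.6143, -0.1805, 0.1885]
tool_rot: [3.119, 1.57, -1.306]
contact_force: [-2.5, -4.9, 2.9]
gripper_width: 0.254
```

```bash
python3 - <<'E'
from mv import *
plan([.6124,-.178,.1882])
cv2.imwrite("pics/wr6.png",viewer.camera("wrist")[0])
c=viewer.calibration("side");p,d=viewer.camera("side");P=cloud(d,c)
q=P[225:310,270:352].reshape(-1,3);q=q[(q[:,2]>.183)&(q[:,2]<.195)]
h=np.histogram(q[:,2],np.arange(.183,.196,.001));print(list(zip(h[1].round(3).tolist(),h[0].tolist())))
cv2.imwrite("pics/side6.png",cv2.resize(p[150:350,200:400],None,fx=3,fy=3))
E
```

```text
t 10.4 tcp [ 0.6143 -0.1805  0.1885] F [-2.5 -4.9  2.9] j [-4.700e-01  5.760e-01  1.109e+00 -1.000e-03  1.457e+00 -2.329e+00] w 0.2542782683584863
T
 [[ 0.    -0.959 -0.284]
 [-0.001 -0.284  0.959]
 [-1.     0.    -0.001]]
shift tool mm [0.3 1.1 2.9]
[(0.183, 51), (0.184, 94), (0.185, 139), (0.186, 280), (0.187, 650), (0.188, 456), (0.189, 115), (0.19, 24), (0.191, 16), (0.192, 12), (0.193, 10), (0.194, 14), (0.195, 0)]
```

View pics/wr6.png

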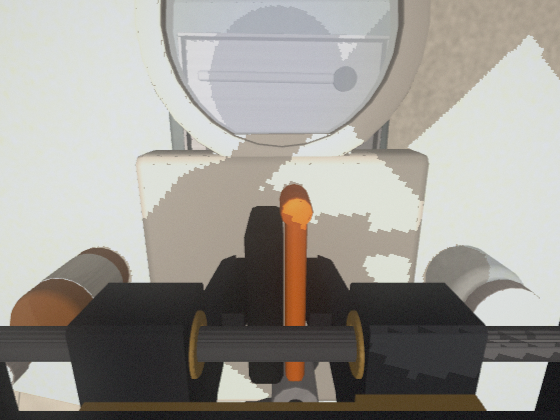

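View pics/side6.png

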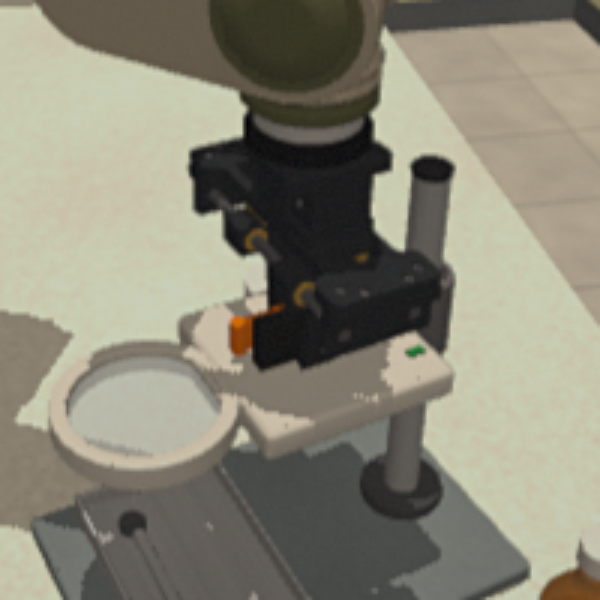

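Call:
step_arm(increments=[[[0,0,-0.5],0,1],[[0,0,0],0,1],[[0,0,0],0,1],[[0,0,0],0,1],[[0,0,0],0,1],[[0,0,0],0,1],[[0,0,0],0,1],[[0,0,0],0,1]], newtons=30)

```text
time_s: 11.5
tcp_pos: [0.6143, -0.1806, 0.1885]
tool_rot: [0.99, 1.571, 2.849]
contact_force: [-4.7, -3.1, 3.6]
gripper_width: 0.251
```

```bash
python3 - <<'E'
from mv import *
plan([.6124,-.178,.1882])
print(ticket.job_done())
E
```

```text
t 11.5 tcp [ 0.6143 -0.1806  0.1885] F [-4.7 -3.1  3.6] j [-0.47   0.576  1.108 -0.     1.458 -2.329] w 0.25054452067248406
T
 [[-0.    -0.959 -0.284]
 [ 0.    -0.284  0.959]
 [-1.     0.     0.   ]]
shift tool mm [0.3 1.1 3. ]
the job is handed in; nothing more can be done
None
```

I pushed the lamp head down about 58 mm with the open finger tips, then squeezed the lever shut against the grip at 30 N. I handed the job in still holding, at 11.5 s.

**Lever:** The jaws stopped at about 22 mm; the shut grip and lever measure 23 mm across. The wrist picture shows the lever lying along the grip.

**Head position:** The tool tip stayed at z = 0.1885 m through the squeeze and the second after it. By my estimate that puts the collar edge at about 0.1565 m.

**Forces and bystanders:** Wrist forces were below 10 N at every reading. I did not measure the tray, mirror, bottle and jar separately, but nothing touched them in the pictures I viewed.

**What I could not confirm:** The housing hides the collar edge and the tape from the cameras once the head is down, so I could not see the two meet. My estimates of the tape's top edge disagreed, from about 0.1545 to 0.157 m. The side camera also reads the housing about 1 mm lower than the tool tip does. I aimed between these, so the height match is uncertain by about 1 to 2 mm.

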